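Prise open the nugget case, put the glass away and lock the cover

TASK

Prise up the cover of the grey nugget case by working the blade of the opening knife into the notch under the cover's front edge, then swing the cover wide open and lay every glass nugget from the table inside, flat on the lining and not piled up; the glass chips, so never squeeze a nugget with a grip of more than 16 N. Once they are all in, shut the cover fully, press the winged stud down and turn it a quarter turn clockwise until it catches with its tongue over the cover, and leave the knife lying on its cork mat.

Things in the scene. Friction and masses are not known exactly. Their poses are not given: they have to be found in the camera images.
- case: Grey steel nugget case, fixed to the table, 112 (x) x 190 (y) x 40 mm high without its cover. Origin: centre of its underside. Its x axis points from the front wall (towards the robot) to the hinge at the back, y to the left, z up. Outer front face at x = -56 mm, hinge axis at x = +56 mm. Front wall 12 mm thick, the others 8 mm.
- case_floor (a point): Centre of the upper face of the cork lining inside the case, 8 mm above the table; axes as the case. The inside is 92 (x) x 174 (y) mm and 32 mm deep. With the cover open it stands behind the case like a wall, 54 mm behind this point and about 150 mm above the table.
- pry_notch (a point): Mouth of the pry notch in the front face of the case, 45 mm left of its middle: middle of its 44 mm width (y) and of its height, on the outer face. It is open from 33 mm above the table up to the underside of the shut cover at 40.5 mm and goes through the 12 mm wall into the case. Fingers do not fit in; a blade does. Axes as the case.
- cover (a joint): Hinge angle of the cover, rad: 0 shut, up to 1.75 wide open (leaning a little back). The cover is an aluminium plate 112 x 190 x 6 mm, 100 g, flush with the case all round, with no handle. The hinge is stiff (0.12 N m friction; 1.5 to 2 N at the front edge lifts it) and the cover stays at any angle where it is left.
- cover_edge (a point): Middle of the front edge of the cover (3 mm above its inner face), 112 mm from the hinge axis; moves with the cover. x axis in the cover's plane from this edge to the hinge, z out of its outer face.
- cover_hinge (a point): Middle of the hinge axis of the cover, 40.5 mm above the table, parallel to the case's y, in the plane of the cover's inner face; its frame turns with the cover.
- stud_wing (a point): Middle of the black wing of the quarter-turn stud, on the stud's upright axis, 26 mm in front of the case's front face, 69 mm right of its middle; 66 mm above the table with the stud up. Wing 12 mm wide, 40 mm long (its y axis), 16 mm high, on a steel disc 42 mm across whose upper face is 8 mm below this point. A steel tongue 16 mm wide reaches 44 mm from the axis along +y, level with the disc.
- stud_press (a joint): Travel of the stud, m: 0 up, 0.006 fully pressed down. A spring pushes it up (2.7 N at 0, 8 N at 0.006). Up, it turns only to about 0.28 rad; farther only while pressed below 0.005. Past about 1.3 rad, let go, it springs up to 0.003 into its catch and stays there; let go earlier, it stays down, not caught, and can be taken again.
- stud_turn (a joint): Turn of the stud, rad: 0 free (tongue and wing along the case's y, clear of the cover), grows clockwise seen from above, stop at 1.6; at 1.57 the tongue points along the case's +x, over the shut cover, whose top is 46.5 mm above the table.
- knife_grip (a point): Opening knife, loose, 80 g: point on the axis of its wooden handle, near the centre of mass, where it is best held. Handle 20 mm wide, 16 mm high, from 73 mm behind this point to 22 mm ahead of it. x axis along the knife to the blade's tip, z up out of the flat of the blade.
- knife_tip (a point): Middle of the square tip of the knife's steel blade, 84 mm ahead of knife_grip on the same axis. The blade is 62 mm long, 24 mm wide, 2 mm thick, half-way up the handle's height.
- mat_top (a point): Middle of the upper face of the knife's cork mat, 190 (x) x 56 (y) mm, 4 mm thick, fixed to the table.
- glass0_mid (a point): Glass nugget, loose, 12 g, flat-backed dome 23 mm across and 10 mm high, lying on its flat; widest near the flat, so take it across its sides with the fingertips close to the table. This point is its centre, 5 mm up. Two to four of the five are present (absent: None). Fixed round them: a 13 mm high grid board right of y = -0.253 m (x over 0.42 m); soldering iron and station left of y = 0.12 m (x over 0.445 m).
- glass1_mid (a point): Glass nugget, loose, 12 g, flat-backed dome 26 mm across and 10 mm high, lying on its flat; widest near the flat, so take it across its sides with the fingertips close to the table. This point is its centre, 5 mm up. Two to four of the five are present (absent: None). Fixed round them: a 13 mm high grid board right of y = -0.253 m (x over 0.42 m); soldering iron and station left of y = 0.12 m (x over 0.445 m).
- glass2_mid (a point): Glass nugget, loose, 12 g, flat-backed dome 23 mm across and 10 mm high, lying on its flat; widest near the flat, so take it across its sides with the fingertips close to the table. This point is its centre, 5 mm up. Two to four of the five are present (absent: None). Fixed round them: a 13 mm high grid board right of y = -0.253 m (x over 0.42 m); soldering iron and station left of y = 0.12 m (x over 0.445 m).
- glass3_mid (a point): Glass nugget, loose, 12 g, flat-backed dome 26 mm across and 10 mm high, lying on its flat; widest near the flat, so take it across its sides with the fingertips close to the table. This point is its centre, 5 mm up. Two to four of the five are present (absent: None). Fixed round them: a 13 mm high grid board right of y = -0.253 m (x over 0.42 m); soldering iron and station left of y = 0.12 m (x over 0.445 m).
- glass4_mid (a point): Glass nugget, loose, 12 g, flat-backed dome 23 mm across and 10 mm high, lying on its flat; widest near the flat, so take it across its sides with the fingertips close to the table. This point is its centre, 5 mm up. Two to four of the five are present (absent: None). Fixed round them: a 13 mm high grid board right of y = -0.253 m (x over 0.42 m); soldering iron and station left of y = 0.12 m (x over 0.445 m).

How it is judged:
By the outcome, as a careful person would: the job done as asked, in the order asked, and still so for the second after the job is handed in, with the robot touching nothing.
Of glass0, glass1, glass2, glass3, glass4 only 2 to 4 are there at a start; the rules pass over those that are not, and their reading is None.
At some moment in a run one of glass0, glass1, glass2, glass3, glass4 may be knocked a few centimetres aside while the robot is not near it.
It also fails if it takes over 210 s, if anything falls off the work surface, if the arm or the gripper's body presses on something with over 40 N, if the wrist force passes 120 N, or if a joint passes its speed limit or range.

ROBOT

A 6-joint arm with a two-finger parallel gripper is mounted at the origin on a cart in front of the work surface, level with it; the furniture and walls round the work are solid. World frame = base frame: x ahead of the robot, y to its left, z up, the work surface at z = 0. Lengths are in m, angles in rad, forces in N, time in s.
With the tool pointing down it reaches from about 0.375 to 0.975 m from the base axis. Payload 3.8 kg.
Tool frame: the origin (TCP) lies at the very end of the fingers, on their centre line; the grasp point (between the pads) lies 19 mm behind it; z points along the fingers, y is the line along which they close (so a half turn about z gives the same grasp; the last joint's range is limited). The gripper opens to 85 mm and grips with 20 to 120 N. Pads are 22 mm wide; open, the fingers measure 114 mm over their backs; the gripper's body (76 mm by 85 mm) begins 54 mm behind the grasp point. The pads swing forward as they close: fully open they stand 13 mm farther back than shut.
Start: joints at [-0.037, 0.264, 1.604, -0, 1.274, -0.037], TCP at [0.675, -0, 0.231] pointing down, gripper open.
Joint ranges: [-2.63, 2.63], [-0.94, 2.18], [0.31, 2.57], [-1.31, 4.45], [0, 2.66], [-2.55, 2.55]. Speed limits (rad/s): [2.57, 2.57, 3.14, 3.14, 3.14, 3.14].

INTERFACE

Orientations are given as a rotation vector (axis times angle).
In Python, from workcell import * gives the robot as it stands.
- The arm moves only by the shell command python3 -m crank 'ROWS' [OPENING] [FORCE]. ROWS is JSON, a list that holds one entry, the list of rows, each a list of 6 numbers: the shift along the tool's x, y, z in cm, then the turn, a rotation vector about the tool's x, y, z in rad. In form: [[[dx, dy, dz, ax, ay, az], ...]]. A call has 1 to 8 rows; each row shifts and turns the commanded pose from where the row before left it, along the tool's axes as they then stand; what a row does not reach is not made up. A row lasts 1/12 s, in which the tool goes at most 41.7 mm and 7.16 degrees, less where a joint would pass 70% of its speed; a pose out of reach is approached as far as the arm can. A call with a gripper value outside its range is refused whole. OPENING is the finger opening in cm, from 0 to 8.54, set as the call begins (- or left out, the last holds). The fingers move at their own pace and stop on an object; FORCE is the grip in N (left out, the last holds). Time passes only in rows, so rows that do not move let the fingers close. It gives the time, the measured TCP pose, the force, the opening and the grip force at its end, in the units of the state.
- read_state(): the state, without advancing time (a new reading comes with each control period).
- read_camera(name): name is "scene" or "side" or "wrist"; returns the picture (420x560x3 uint8, blue, green, red); there is no depth.
- camera_model(name): a dict with "camera_matrix" (3x3 intrinsics, pixels), "R" (3x3) and "t" (3): a world point X has camera coordinates R X + t. Camera axes: x right, y down, z forward; pixel columns grow to the right and rows downward; lengths in m; the calibration is good to about 2 mm. A picture is of the moment at which its call begins: read the wrist's pose just before it. camera_model takes no time and is no camera call; for the wrist camera it gives the pose at the moment of the call.
- finish_job(): hands the job in; it is judged then, once.
The state is a dict: "time": time; "q": joint angles; "joint_vel": joint speeds; "joint_torque": joint torques, N m; "tool_pos": TCP position; "tcp_rot": TCP orientation; "wrist_force": force on the tool from outside, world axes, zero at the start; "torque": the same for the moment, N m; "width": opening from 0.0 (shut) to 1.0 (fully open); "grip_force": force on a finger pad.
Only numpy, scipy, OpenCV 4.12 (cv2) and the standard library are available. Lean on these libraries where they do the work, as an engineer would, in place of code of your own. Each camera call takes 0.05 s, during which the arm holds its last target. There are 200 camera calls.

## Working session

There is one attempt and no reset: what is moved stays moved. The work goes in short steps, Python scripts to look and compute and a shell command to move; the robot and the scene stay as the last step left them, time stands still between calls to the robot, and variables do not carry over. Pictures are saved under pics/ and viewed, at most 14 in all, crops included, and the job is handed in when it is done.

```bash
ls; mkdir -p pics
python3 - <<'E'
from workcell import *
import cv2
print(read_state())
for n in ("scene","side","wrist"):
    m=camera_model(n); im=read_camera(n); cv2.imwrite(f"pics/{n}0.png",im); print(n,m)
E
```

```text
pics
{'time': 0.0, 'q': array([-3.69070934e-02,  2.64758102e-01,  1.60540300e+00,  2.31930441e-05,
        1.27366359e+00, -3.68960707e-02]), 'joint_vel': array([ 0.00116264,  0.00125532, -0.00182168, -0.00083965,  0.00156389,
        0.00014568]), 'joint_torque': array([ 6.10465631e-04, -5.15121067e+01, -3.67308676e+01, -4.07824507e-05,
        1.31324201e-02,  1.46811578e-05]), 'tool_pos': array([6.74266961e-01, 2.81454387e-05, 2.29943009e-01]), 'tcp_rot': array([-2.22029354, -2.22025394,  0.00235926]), 'wrist_force': array([-0.19741275, -0.67901955, -0.15726828]), 'torque': array([ 0.00760536,  0.02119804, -0.00359435]), 'grip_force': 0.0, 'width': 1.0017481535716906}
scene {'camera_matrix': array([[520.24446902,   0.        , 277.78605032],
       [  0.        , 520.24446902, 213.15117502],
       [  0.        ,   0.        ,   1.        ]]), 'R': array([[-0.61093833, -0.79148052,  0.01769023],
       [-0.5300236 ,  0.39231884, -0.75177185],
       [ 0.58807256, -0.46866248, -0.65918597]]), 't': array([0.37008704, 0.2962045 , 0.88598806])}
side {'camera_matrix': array([[386.26237352,   0.        , 275.27026287],
       [  0.        , 386.26237352, 212.49826081],
       [  0.        ,   0.        ,   1.        ]]), 'R': array([[ 0.99961031,  0.02689278,  0.00748362],
       [ 0.01753915, -0.39651503, -0.91786067],
       [-0.02171646,  0.91763425, -0.39683219]]), 't': array([-0.49428136,  0.07763494,  0.86342187])}
wrist {'camera_matrix': array([[312.34771432,   0.        , 281.44803708],
       [  0.        , 312.34771432, 207.77971118],
       [  0.        ,   0.        ,   1.        ]]), 'R': array([[ 9.99997681e-01,  1.14005562e-04, -2.15076426e-03],
       [ 7.95029102e-04, -9.47613392e-01,  3.19418577e-01],
       [-2.00167753e-03, -3.19419546e-01, -9.47611285e-01]]), 't': array([-0.6744527 , -0.04228784,  0.37991621])}
```

View pics/scene0.png

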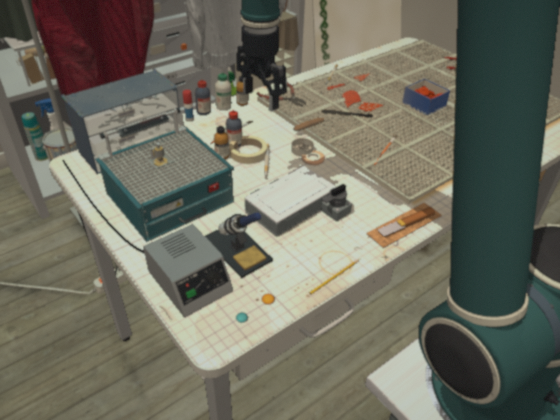

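View pics/side0.png

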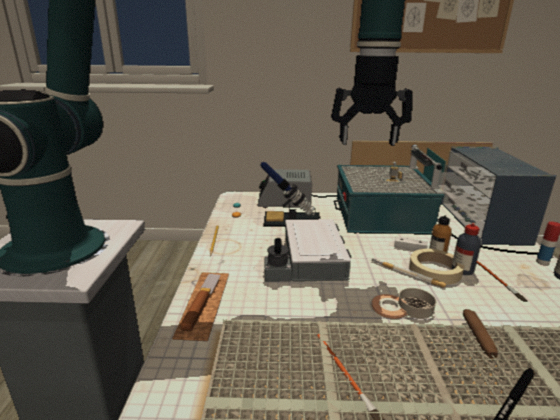

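View pics/wrist0.png

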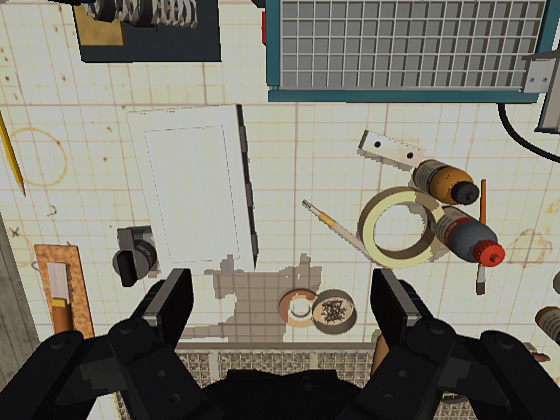

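```bash
cat > h.py <<'E'
from workcell import *
import numpy as np, cv2
from scipy.spatial.transform import Rotation as Ro
def cast(m,uv,z):
    uv=np.atleast_2d(np.asarray(uv,float)); K=m["camera_matrix"];R=m["R"];t=m["t"]
    d=np.c_[uv,np.ones(len(uv))]@np.linalg.inv(K).T@R; c=-R.T@t
    return c+d*((z-c[2])/d[:,2])[:,None]
def proj(m,X):
    X=np.atleast_2d(X); p=(X@m["R"].T+m["t"])@m["camera_matrix"].T
    return p[:,:2]/p[:,2:]
def snap(n,f=None):
    m=camera_model(n); im=read_camera(n)
    if f: cv2.imwrite("pics/"+f,im)
    return m,im
def blobs(im,lo,hi,amin=15):
    h=cv2.cvtColor(im,cv2.COLOR_BGR2HSV); k=cv2.inRange(h,np.array(lo),np.array(hi))
    n,l,s,c=cv2.connectedComponentsWithStats(k)
    return [(c[i].round(1).tolist(),s[i].tolist()) for i in range(1,n) if s[i][4]>=amin]
E
python3 - <<'E'
from h import *
np.set_printoptions(precision=4,suppress=True)
w=camera_model("wrist"); s=camera_model("scene"); d=camera_model("side")
im=cv2.imread("pics/wrist0.png")
print("cover",cast(w,[(127,112),(240,104),(256,268),(160,272)],.0465))
print("knife tip,gr",cast(w,[(58,264),(60,295)],.012))
print("mat",cast(w,[(36,247),(78,244)],.004))
S=cv2.imread("pics/scene0.png"); D=cv2.imread("pics/side0.png")
print("teal orange scene",cast(s,[(242,317),(268,298)],.006), "side",cast(d,[(237,205.5),(237,214)],.006))
print("knife scene tip,mid,handle end",cast(s,[(380,234),(401,222),(435,208)],.012))
print("mat scene",cast(s,[(367,236),(383,245),(441,214),(423,203)],.004))
print("wing", cast(w,[(125,250)],.07),cast(s,[(338,190)],.066))
for n,I in (("scene",S),("side",D),("wrist",im)):
  print(n)
  for b in blobs(I,(5,130,80),(100,255,255),12):
    if b[1][4]<300: print(b)
c=cv2.resize(S[160:340,200:460],None,fx=3,fy=3,interpolation=cv2.INTER_CUBIC);cv2.imwrite("pics/c1.png",c)
E
```

```text
cover [[ 0.5205  0.0723  0.0465]
 [ 0.6337  0.0799  0.0465]
 [ 0.6448 -0.1033  0.0465]
 [ 0.531  -0.1088  0.0465]]
knife tip,gr [[ 0.3847 -0.1173  0.012 ]
 [ 0.3767 -0.1642  0.012 ]]
mat [[ 0.3553 -0.0969  0.004 ]
 [ 0.4109 -0.0925  0.004 ]]
teal orange scene [[0.3758 0.2628 0.006 ]
 [0.3831 0.1962 0.006 ]] side [[0.3807 0.2481 0.006 ]
 [0.3876 0.189  0.006 ]]
knife scene tip,mid,handle end [[ 0.3755 -0.1073  0.012 ]
 [ 0.3747 -0.1746  0.012 ]
 [ 0.3604 -0.2759  0.012 ]]
mat scene [[ 0.3935 -0.0864  0.004 ]
 [ 0.3524 -0.0942  0.004 ]
 [ 0.343  -0.279   0.004 ]
 [ 0.3947 -0.276   0.004 ]]
wing [[ 0.5072 -0.0684  0.07  ]] [[ 0.4988 -0.0881  0.066 ]]
scene
([183.5, 46.2], [181, 44, 6, 6, 25])
([361.9, 76.9], [358, 75, 9, 5, 27])
([237.3, 87.8], [232, 82, 11, 13, 86])
([334.3, 86.2], [328, 84, 15, 6, 29])
([426.3, 91.4], [415, 86, 26, 12, 126])
([350.9, 97.4], [343, 91, 18, 16, 181])
([368.8, 106.3], [359, 103, 23, 8, 122])
([25.3, 120.0], [22, 118, 9, 5, 15])
([220.8, 138.2], [214, 133, 14, 11, 130])
([385.9, 147.5], [382, 143, 9, 10, 20])
([330.5, 278.6], [310, 263, 44, 31, 102])
([190
[... 501 characters left out ...]
, 12])
([420.0, 165.2], [418, 161, 5, 9, 17])
([236.0, 214.1], [232, 212, 9, 5, 35])
([274.3, 216.0], [266, 212, 18, 9, 153])
([443.0, 233.0], [433, 225, 18, 27, 218])
([213.9, 238.1], [211, 226, 7, 25, 51])
([491.7, 273.3], [477, 261, 30, 25, 70])
([387.4, 264.9], [383, 263, 10, 5, 28])
([438.0, 282.7], [432, 279, 14, 8, 60])
([377.5, 305.6], [373, 296, 13, 21, 66])
([343.8, 370.0], [323, 341, 39, 54, 241])
wrist
([371.0, 91.0], [362, 91, 19, 1, 19])
([483.1, 203.0], [480, 180, 6, 45, 205])
([326.4, 219.3], [319, 212, 16, 15, 116])
([465.2, 217.5], [460, 217, 11, 2, 13])
([384.7, 266.3], [376, 262, 17, 8, 27])
([380.4, 352.0], [372, 335, 17, 39, 261])
([540.1, 357.8], [533, 355, 14, 7, 58])
```

View pics/c1.png

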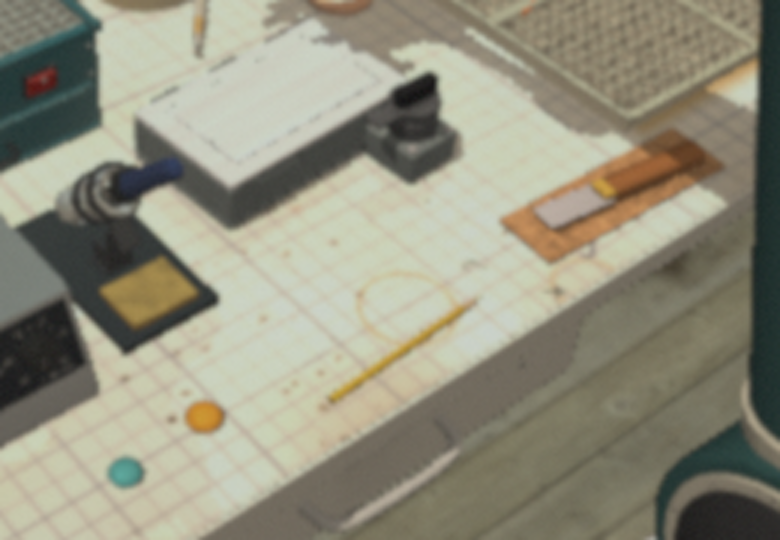

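```bash
python3 -m crank '[[[-1.6,-2.5,0.5,0,0,0],[-1.6,-2.5,0.5,0,0,0],[-1.6,-2.5,0.5,0,0,0],[-1.6,-2.5,0.5,0,0,0],[-1.6,-2.5,0.5,0,0,0],[-1.6,-2.5,0.5,0,0,0],[-1.6,-2.5,0.5,0,0,0],[-1.6,-2.5,0.5,0,0,0]]]' 8.5 20
python3 -m crank '[[[-1.5,-2.4,0.5,0,0,0],[-1.5,-2.4,0.5,0,0,0],[-1.5,-2.4,0.5,0,0,0],[-1.6,-2.5,0.5,0,0,0],[0,0,0,0,0,0],[0,0,0,0,0,0]]]'
python3 - <<'E'
from h import *
s=read_state(); m,im=snap("wrist","w1.png"); print(s["tool_pos"],s["tcp_rot"])
E
```

```text
time: 0.82
tool_pos: [0.4735, -0.1284, 0.1907]
tcp_rot: [-2.221, -2.222, 0.0]
wrist_force: [0.1, -0.6, -0.5]
width: 0.999
grip_force: 0.0
time: 1.32
tool_pos: [0.3768, -0.1893, 0.1708]
tcp_rot: [-2.224, -2.218, -0.0]
wrist_force: [0.2, -0.1, 0.0]
width: 0.996
grip_force: 0.0
[ 0.37679035 -0.18927436  0.17078729] [-2.22422980e+00 -2.21772149e+00 -1.30720493e-04]
```

View pics/w1.png

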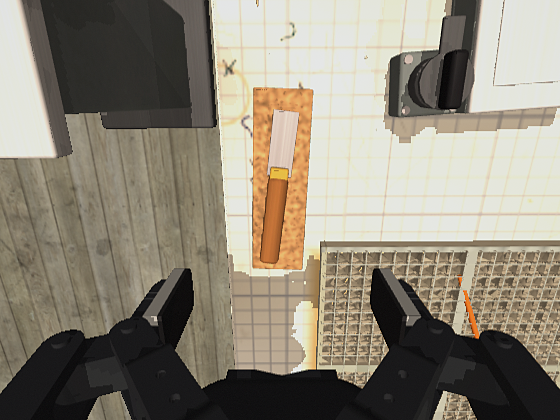

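Run:
```python
from h import *
np.set_printoptions(precision=4,suppress=True)
m=camera_model("wrist")
p=cast(m,[(286,110),(269.5,262)],.012); d=p[0]-p[1];L=np.linalg.norm(d);u=d/L
p2=cast(m,[(279.5,170)],.02)
print(p,L,"(157 exp) yaw",np.degrees(np.arctan2(u[1],u[0])),"grip",p[0]-.084*u,p2)
q=cast(m,[(253,88),(313,88),(302,269),(252,268)],.004);print("mat",q,q.mean(0))
print("wing",cast(m,[(454,47),(454,80),(454,107)],.074))
```

```text
[[ 0.383  -0.1143  0.012 ]
 [ 0.3656 -0.2712  0.012 ]] 0.157813453089111 (157 exp) yaw 83.68510278689192 grip [ 0.3738 -0.1978  0.012 ] [[ 0.3769 -0.1687  0.02  ]]
mat [[ 0.3525 -0.095   0.004 ]
 [ 0.408  -0.0951  0.004 ]
 [ 0.4015 -0.2844  0.004 ]
 [ 0.3456 -0.283   0.004 ]] [ 0.3769 -0.1894  0.004 ]
wing [[ 0.4978 -0.0717  0.074 ]
 [ 0.5015 -0.0928  0.074 ]
 [ 0.5046 -0.1111  0.074 ]]
```

```bash
python3 -m crank '[[[-0.85,-0.3,0,0,0,0.11],[0,0,3,0,0,0],[0,0,3,0,0,0],[0,0,3,0,0,0],[0,0,3,0,0,0],[0,0,2.5,0,0,0],[0,0,1.0,0,0,0],[0,0,0.6,0,0,0]]]' 5
python3 -m crank '[[[0,0,0.2,0,0,0],[0,0,0,0,0,0]]]' 5
python3 -m crank '[[[0,0,0,0,0,0],[0,0,0,0,0,0],[0,0,0,0,0,0],[0,0,0,0,0,0],[0,0,0,0,0,0],[0,0,0,0,0,0]]]' 0 80
python3 -m crank '[[[0,0,-1,0,0,0],[0,0,-3,0,0,0],[0,0,-3,0,0,0],[0,0,-3,0,0,0],[0,0,0,0,0,0],[0,0,0,0,0,0]]]'
python3 - <<'E'
from h import *
print(read_state()["q"]); snap("wrist","w2.png")
E
```

```text
time: 2.03
tool_pos: [0.3748, -0.1963, 0.0087]
tcp_rot: [-2.336, -2.095, 0.001]
wrist_force: [0.7, -0.0, 0.3]
width: 0.586
grip_force: 0.0
time: 2.2
tool_pos: [0.3762, -0.1978, 0.009]
tcp_rot: [2.339, 2.096, 0.001]
wrist_force: [-0.4, 0.3, 0.1]
width: 0.586
grip_force: 0.0
time: 2.7
tool_pos: [0.3764, -0.1983, 0.0101]
tcp_rot: [2.338, 2.094, 0.002]
wrist_force: [-0.3, 2.1, 6.7]
width: 0.205
grip_force: 77.8
time: 3.2
tool_pos: [0.377, -0.1988, 0.1114]
tcp_rot: [2.336, 2.091, 0.003]
wrist_force: [-0.6, -0.1, -2.2]
width: 0.21
grip_force: 77.6
[-5.43693554e-01 -1.09780994e-01  2.23985075e+00  5.87254760e-05
  1.00474104e+00 -4.33522054e-01]
```

View pics/w2.png

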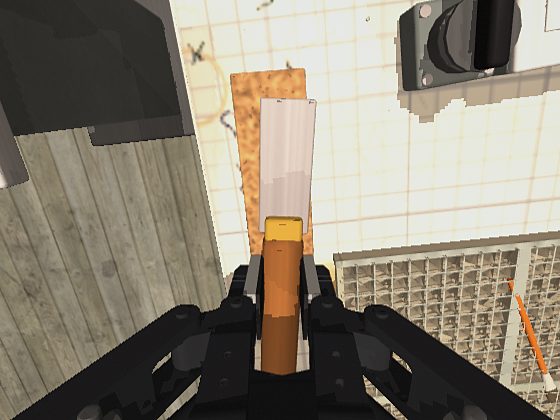

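```bash
python3 - <<'E'
from h import *
m=camera_model("wrist"); s=read_state(); R=Ro.from_rotvec(s["tcp_rot"]).as_matrix()
p=cast(m,[(263,98),(316,100)],s["tool_pos"][2]+.002); print(p,(p-s["tool_pos"])@R)
E
python3 -m crank '[[[0,0,0,0,0,0.12],[0,0,0,0,0,0.12],[0,0,0,0,0,0.12],[0,0,0,0,0,0.12],[0,0,0,0,0,0.12],[0,0,0,0,0,0.12],[0,0,0,0,0,0.12],[0,0,0,0,0,0.12]]]'
python3 -m crank '[[[0,0,0,0,0,0.12],[0,0,0,0,0,0.12],[0,0,0,0,0,0.12],[0,0,0,0,0,0.08],[0.6,-3.1,0,0,0,0],[0.6,-3.1,0,0,0,0],[0.6,-3.1,0,0,0,0],[0.6,-3.1,0,0,0,0]]]'
python3 -m crank '[[[0.6,-3.1,1.0,0,0,0],[0.6,-3.1,1.5,0,0,0],[0.6,-3.1,2,0,0,0],[0,0,2,0,0,0],[0,0,0,0,0,0],[0,0,0,0,0,0]]]'
python3 - <<'E'
from h import *
print(read_state()["q"]); snap("wrist","w3.png");snap("side","s3.png")
a=cv2.imread("pics/w3.png");b=cv2.imread("pics/s3.png")
b=cv2.resize(b[180:290,180:360],None,fx=4,fy=4);cv2.imwrite("pics/s3c.png",b)
E
```

```text
[[ 0.37757885 -0.11436726  0.11150422]
 [ 0.39978483 -0.11762369  0.11150422]] [[ 0.0832258  -0.00709324 -0.00211274]
 [ 0.08243024  0.01533607 -0.00205669]]
time: 3.92
tool_pos: [0.3733, -0.1965, 0.1063]
tcp_rot: [-3.043, -0.768, 0.005]
wrist_force: [0.2, 0.4, -0.0]
width: 0.202
grip_force: 77.5
time: 4.58
tool_pos: [0.3896, -0.0708, 0.1065]
tcp_rot: [-3.139, -0.093, 0.005]
wrist_force: [0.7, -0.3, -0.9]
width: 0.208
grip_force: 77.7
time: 5.08
tool_pos: [0.4007, 0.0219, 0.0411]
tcp_rot: [3.14, 0.098, -0.01]
wrist_force: [0.4, -0.7, -0.0]
width: 0.205
grip_force: 77.8
[-7.26248233e-03 -4.26770323e-02  2.33376356e+00 -3.50122356e-04
  8.57051896e-01  1.50160166e+00]
```

View pics/w3.png

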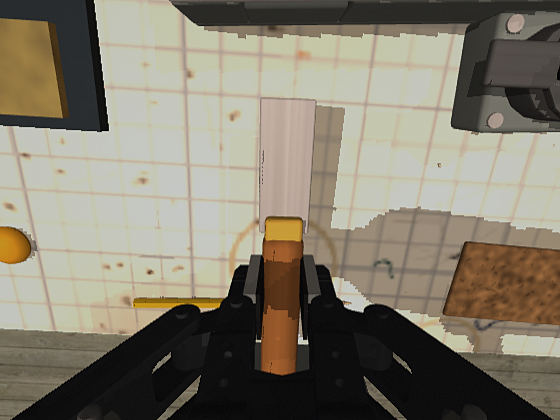

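View pics/s3c.png

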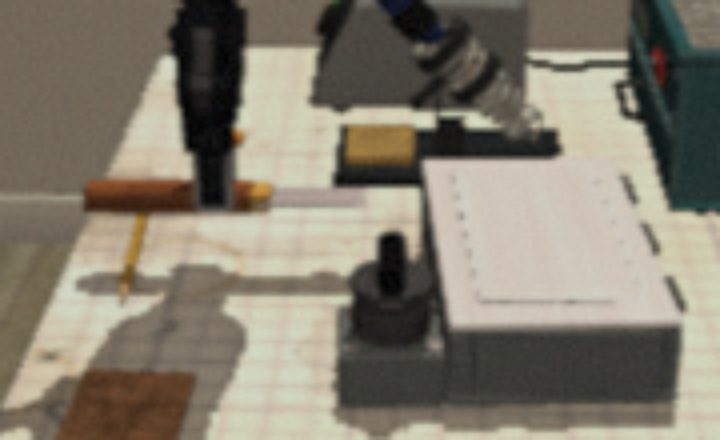

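Run:
```python
from h import *
np.set_printoptions(precision=4,suppress=True)
s=read_state(); R=Ro.from_rotvec(s["tcp_rot"]).as_matrix(); tip=s["tool_pos"]+R@np.array([.084,.004,-.002])
print(s["tool_pos"],R); d=camera_model("side"); w=camera_model("wrist")
print(tip,proj(d,tip),"seen 271.25,230", proj(d,tip+[0,0,.005]))
print("case corners pred",proj(d,[[.5205,.0723,.0465],[.531,-.1088,.0465],[.6448,-.1033,.0465]]),"seen",[(180+x/4,180+y/4) for x,y in((425,163),(447,327),(678,321))])
print("front face base/top in wrist", cast(w,[(210,22),(350,22),(300,22)],.033),cast(w,[(200,29),(450,22)],.0))
```

```text
[0.4035 0.0211 0.0433] [[ 0.9982  0.0599 -0.0008]
 [ 0.0599 -0.9982 -0.0002]
 [-0.0008  0.0001 -1.    ]]
[0.4876 0.0221 0.0452] [[272.5735 228.7098]] seen 271.25,230 [[272.5842 226.6698]]
case corners pred [[287.4194 219.1142]
 [293.1374 258.5215]
 [352.8388 258.2635]] seen [(286.25, 220.75), (291.75, 261.75), (349.5, 260.25)]
front face base/top in wrist [[ 0.5169  0.0576  0.033 ]
 [ 0.5205 -0.0022  0.033 ]
 [ 0.5192  0.0192  0.033 ]] [[ 0.52    0.07    0.    ]
 [ 0.5311 -0.0602  0.    ]]
```

```bash
python3 -m crank '[[[0,-0.1,0.85,0,0,0],[1.2,0,0,0,0,0],[1.2,0,0,0,0,0],[0,0,0,0,0,0],[0,0,0,0,0,0],[0,0,0,0,0,0],[0,0,0,0,0,0]]]'
python3 - <<'E'
from h import *
s=read_state(); print([read_state()["tool_pos"].round(4) for _ in range(3)]); snap("side","s4.png"); 
b=cv2.imread("pics/s4.png");print(read_state()["tool_pos"])
b=cv2.resize(b[190:280,200:335],None,fx=5,fy=5,interpolation=cv2.INTER_CUBIC);cv2.imwrite("pics/s4c.png",b)
E
python3 -m crank '[[[0.8,0,0,0,0,0],[0,0,0,0,0,0],[0.8,0,0,0,0,0],[0,0,0,0,0,0],[0,0,0,0,0,0]]]'
```

```text
time: 5.77
tool_pos: [0.4274, 0.024, 0.0347]
tcp_rot: [-3.14, -0.095, 0.001]
wrist_force: [0.2, 0.8, 0.1]
width: 0.206
grip_force: 77.8
[array([0.4274, 0.024 , 0.0347]), array([0.4274, 0.024 , 0.0347]), array([0.4274, 0.024 , 0.0347])]
[0.42726948 0.02406724 0.03470871]
time: 6.23
tool_pos: [0.4444, 0.0251, 0.035]
tcp_rot: [3.14, 0.096, 0.001]
wrist_force: [-0.4, -1.4, -0.4]
width: 0.206
grip_force: 77.8
```

View pics/s4c.png

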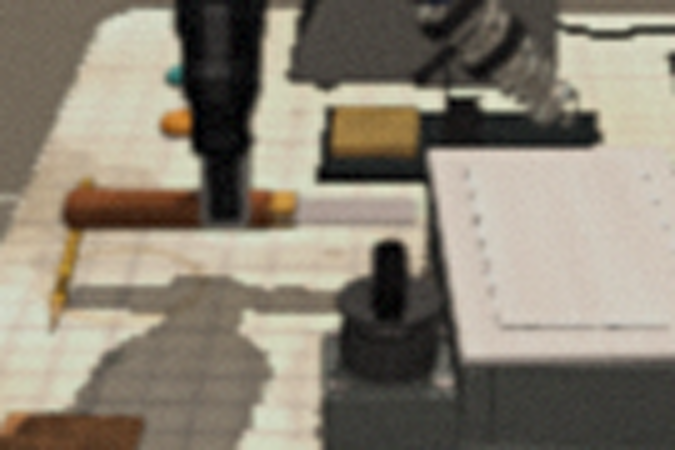

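```bash
python3 -m crank '[[[0.5,0,0,0,0,0],[0,0,0,0,0,0],[0.5,0,0,0,0,0],[0,0,0,0,0,0],[0,0,0,0,0,0]]]'
python3 -m crank '[[[0.5,0,0,0,0,0],[0.5,0,0,0,0,0],[0,0,0,0,0,0],[0,0,0,0,0,0]]]'
python3 -m crank '[[[0,0,-0.3,0,0,0],[0,0,0,0,0,0],[0,0,-0.3,0,0,0],[0,0,0,0,0,0],[0,0,0,0,0,0]]]'
```

```text
time: 6.65
tool_pos: [0.4539, 0.0257, 0.0349]
tcp_rot: [3.14, 0.095, 0.0]
wrist_force: [0.7, 0.0, -0.8]
width: 0.205
grip_force: 77.8
time: 6.98
tool_pos: [0.4641, 0.0263, 0.0349]
tcp_rot: [3.14, 0.095, 0.001]
wrist_force: [-0.7, 0.3, -0.7]
width: 0.201
grip_force: 77.8
time: 7.4
tool_pos: [0.4631, 0.0263, 0.0407]
tcp_rot: [-3.14, -0.096, 0.001]
wrist_force: [-0.6, 0.1, -2.8]
width: 0.205
grip_force: 77.6
```

Run:
```python
import numpy as np
W=np.array([(-33,42,0),(-29,56,.05),(-25,70,.1),(-20,81,.2),(-15,92,.3),(-5,101,.4),(5,110,.5),(17,115,.55),(30,119,.6),(40,121,.63),(50,122,.65),(58,122,.65),(66,122,.65)],float)
t=lambda w:np.array([w[0]-84*np.cos(w[2])+2*np.sin(w[2]),w[1]-84*np.sin(w[2])-2*np.cos(w[2])])
for a,b in zip(W,W[1:]):
    d=t(b)-t(a);p=a[2];print([round((d@[np.cos(p),np.sin(p)])/10,2),0,round((d@[np.sin(p),-np.cos(p)])/10,2),0,round(b[2]-p,3),0])
```

```text
[np.float64(0.42), 0, np.float64(-0.98), 0, np.float64(0.05), 0]
[np.float64(0.49), 0, np.float64(-0.96), 0, np.float64(0.05), 0]
[np.float64(0.67), 0, np.float64(-0.21), 0, np.float64(0.1), 0]
[np.float64(0.77), 0, np.float64(-0.14), 0, np.float64(0.1), 0]
[np.float64(1.28), 0, np.float64(0.27), 0, np.float64(0.1), 0]
[np.float64(1.33), 0, np.float64(0.4), 0, np.float64(0.1), 0]
[np.float64(1.31), 0, np.float64(0.56), 0, np.float64(0.05), 0]
[np.float64(1.34), 0, np.float64(0.76), 0, np.float64(0.05), 0]
[np.float64(0.95), 0, np.float64(0.65), 0, np.float64(0.03), 0]
[np.float64(0.87), 0, np.float64(0.68), 0, np.float64(0.02), 0]
[np.float64(0.64), 0, np.float64(0.48), 0, np.float64(0.0), 0]
[np.float64(0.64), 0, np.float64(0.48), 0, np.float64(0.0), 0]
```

```bash
python3 -m crank '[[[0.4,0,-1,0,0.05,0],[0,0,0,0,0,0],[0.5,0,-0.95,0,0.05,0],[0,0,0,0,0,0],[0.65,0,-0.2,0,0.1,0],[0.75,0,-0.15,0,0.1,0],[0,0,0,0,0,0],[0,0,0,0,0,0]]]'
python3 - <<'E'
from h import *
m,im=snap("side");m,i2=snap("scene")
a=cv2.resize(im[140:290,200:380],None,fx=3,fy=3);b=cv2.resize(i2[140:290,200:380],None,fx=2,fy=2)
o=np.zeros((450,900,3),np.uint8);o[:,:540]=a;o[:300,540:]=b;cv2.imwrite("pics/c5.png",cv2.resize(o,(800,400)))
E
```

```text
time: 8.07
tool_pos: [0.4843, 0.0276, 0.0658]
tcp_rot: [-3.097, -0.094, -0.464]
wrist_force: [0.3, -0.3, -0.7]
width: 0.205
grip_force: 77.9
```

View pics/c5.png

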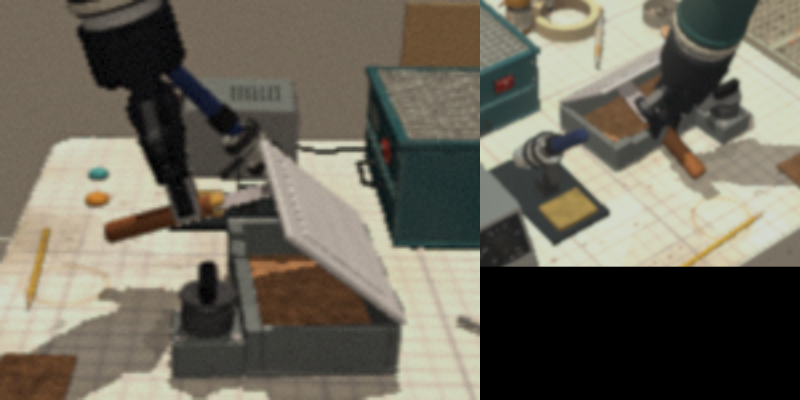

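```bash
python3 -m crank '[[[1.3,0,0.3,0,0.1,0],[0,0,0,0,0,0],[1.3,0,0.4,0,0.1,0],[0,0,0,0,0,0],[1.3,0,0.55,0,0.05,0],[0,0,0,0,0,0],[1.3,0,0.75,0,0.05,0],[0,0,0,0,0,0]]]'
python3 -m crank '[[[0.95,0,0.65,0,0.03,0],[0,0,0,0,0,0],[0.9,0,0.7,0,0,0],[0,0,0,0,0,0],[0.65,0,0.5,0,0,0],[0,0,0,0,0,0],[0,0,0,0,0,0]]]'
python3 -m crank '[[[0.5,0,0.4,0,0,0],[0,0,0,0,0,0],[0,0,0,0,0,0]]]'
python3 - <<'E'
from h import *
m,im=snap("side");m,i2=snap("scene")
a=cv2.resize(im[140:290,200:380],None,fx=3,fy=3);b=cv2.resize(i2[140:290,200:380],None,fx=2,fy=2)
o=np.zeros((450,900,3),np.uint8);o[:,:540]=a;o[:300,540:]=b;cv2.imwrite("pics/c6.png",cv2.resize(o,(800,400)))
E
```

```text
time: 8.83
tool_pos: [0.5418, 0.0313, 0.0701]
tcp_rot: [-2.983, -0.09, -0.919]
wrist_force: [-0.6, 0.7, -0.7]
width: 0.206
grip_force: 77.9
time: 9.42
tool_pos: [0.5716, 0.0334, 0.0694]
tcp_rot: [-2.968, -0.091, -0.962]
wrist_force: [-5.4, 1.4, 4.6]
width: 0.206
grip_force: 80.8
time: 9.67
tool_pos: [0.5751, 0.034, 0.0675]
tcp_rot: [-2.97, -0.092, -0.954]
wrist_force: [-19.4, -1.6, 11.8]
width: 0.2
grip_force: 85.6
```

View pics/c6.png

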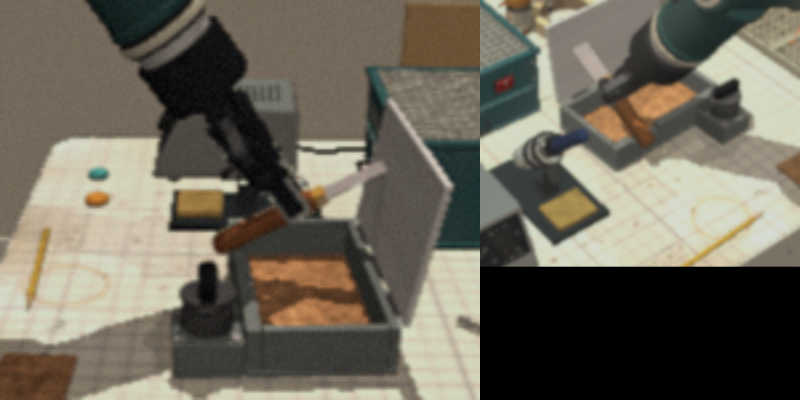

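```bash
python3 -m crank '[[[0.55,0,-2.1,0,0,0],[0.55,0,-2.1,0,0,0],[-1,0,-2.5,0,0,0],[-1,0,-2.5,0,-0.1,0],[-2,0,-1.5,0,-0.1,0],[-2,0,-1.5,0,-0.1,0],[-2,0,-1,0,-0.12,0],[-2,0,0,0,-0.12,0]]]'
python3 -m crank '[[[-2.5,0,0,0,0,0],[-2.5,0,0,0,0,0],[-2.5,0,0,0,0,0],[0,0,0,0,0,0],[0,0,0,0,0,0]]]'
python3 - <<'E'
from h import *
s=read_state();R=Ro.from_rotvec(s["tcp_rot"]).as_matrix();print(s["tool_pos"],R.round(3))
m,im=snap("side");m,i2=snap("wrist")
a=cv2.resize(im[100:280,180:380],None,fx=2,fy=2);b=cv2.resize(i2,(480,360))
cv2.imwrite("pics/c7.png",cv2.resize(np.hstack([a,b]),None,fx=.9,fy=.9))
E
```

```text
time: 10.43
tool_pos: [0.4275, 0.023, 0.1498]
tcp_rot: [3.137, 0.093, 0.144]
wrist_force: [0.9, 0.4, -2.1]
width: 0.207
grip_force: 82.8
time: 10.85
tool_pos: [0.3517, 0.0189, 0.1393]
tcp_rot: [-3.136, -0.093, -0.143]
wrist_force: [-0.1, -0.4, -0.4]
width: 0.204
grip_force: 82.9
[0.35172506 0.01885298 0.13929017] [[ 0.994  0.059  0.091]
 [ 0.059 -0.998  0.004]
 [ 0.091  0.002 -0.996]]
```

View pics/c7.png

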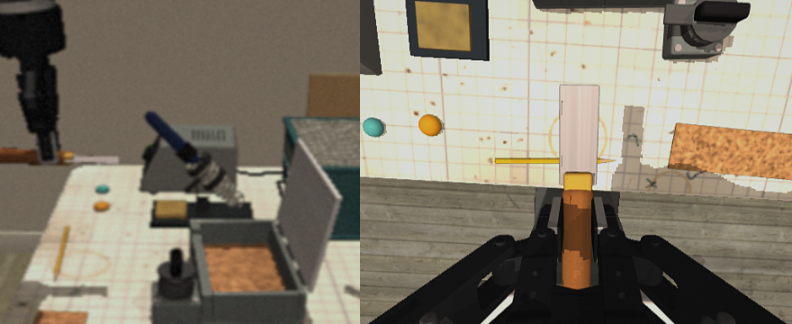

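```bash
python3 -m crank '[[[2.5,0,0,0,-0.091,0],[0,0,0,0,0,-0.12],[0,0,0,0,0,-0.12],[0,0,0,0,0,-0.12],[0,0,0,0,0,-0.12],[0,0,0,0,0,-0.12],[0,0,0,0,0,-0.12],[0,0,0,0,0,-0.12]]]'
python3 -m crank '[[[0,0,0,0,0,-0.12],[0,0,0,0,0,-0.12],[0,0,0,0,0,-0.12],[0,0,0,0,0,-0.12],[0,0,0,0,0,-0.08],[-3.1,0.34,0,0,0,0],[-3.1,0.34,0,0,0,0],[-3.1,0.34,0,0,0,0]]]'
python3 -m crank '[[[-3.1,0.34,0,0,0,0],[-3.1,0.34,0,0,0,0],[-3.1,0.34,0,0,0,0],[-3.1,0.34,0,0,0,0],[0,0,0,0,0.091,0],[0,0,0,0,0,0],[0,0,0,0,0,0]]]'
python3 - <<'E'
from h import *
s=read_state();R=Ro.from_rotvec(s["tcp_rot"]).as_matrix();print(s["tool_pos"],R.round(3),s["q"])
E
```

```text
time: 11.62
tool_pos: [0.3784, 0.0208, 0.1417]
tcp_rot: [2.824, 1.375, -0.0]
wrist_force: [-0.2, -0.0, -1.2]
width: 0.201
grip_force: 82.9
time: 12.28
tool_pos: [0.3782, -0.0738, 0.1419]
tcp_rot: [2.337, 2.097, -0.0]
wrist_force: [0.6, -0.5, -1.3]
width: 0.204
grip_force: 82.8
time: 12.87
tool_pos: [0.3771, -0.1993, 0.1412]
tcp_rot: [-2.298, -2.05, -0.102]
wrist_force: [0.5, -0.0, -1.1]
width: 0.204
grip_force: 82.8
[ 0.37714691 -0.19928133  0.14118873] [[ 0.113  0.994  0.009]
 [ 0.99  -0.114  0.089]
 [ 0.089 -0.001 -0.996]] [-0.60840338 -0.11265379  2.18420676  0.08703389  1.11505625 -0.53436567]
```

```bash
python3 -m crank '[[[-0.22,0,2.5,0,0,0],[-0.22,0,2.5,0,0,0],[-0.22,0,2.5,0,0,0],[-0.22,0,2.5,0,0,0],[-0.2,0,2.2,0,0,0],[0,0,0,0,0,0],[0,0,0,0,0,0]]]'
python3 -m crank '[[[-0.03,0,0.3,0,0,0],[0,0,0,0,0,0],[0,0,0,0,0,0]]]'
python3 -m crank '[[[-0.02,0,0.2,0,0,0],[0,0,0,0,0,0],[0,0,0,0,0,0]]]'
```

```text
time: 13.45
tool_pos: [0.3757, -0.1953, 0.0177]
tcp_rot: [-2.289, -2.054, -0.101]
wrist_force: [-0.4, -0.2, -1.0]
width: 0.205
grip_force: 82.8
time: 13.7
tool_pos: [0.3777, -0.1976, 0.0169]
tcp_rot: [-2.295, -2.056, -0.104]
wrist_force: [-0.3, 0.1, -1.3]
width: 0.206
grip_force: 82.8
time: 13.95
tool_pos: [0.3766, -0.1973, 0.0138]
tcp_rot: [-2.294, -2.054, -0.103]
wrist_force: [-0.6, 0.1, -1.2]
width: 0.205
grip_force: 82.8
```

```bash
python3 -m crank '[[[-0.02,0,0.2,0,0,0],[0,0,0,0,0,0],[0,0,0,0,0,0]]]'
python3 -m crank '[[[0,0,0,0,0,0],[0,0,0,0,0,0],[0,0,0,0,0,0],[0,0,0,0,0,0],[0,0,0,0,0,0]]]' 5 20
python3 -m crank '[[[0,0,-2.5,0,-0.091,0],[0,0,-2.5,0,0,0],[0,0,-2.5,0,0,0],[0,0,-2.5,0,0,0],[0,0,-2.5,0,0,0],[0,0,-1.5,0,0,0],[0,0,0,0,0,0],[0,0,0,0,0,0]]]'
python3 - <<'E'
from h import *
np.set_printoptions(precision=4,suppress=True)
s=read_state();print(s["tool_pos"])
m,im=snap("wrist","w8.png")
h=cv2.cvtColor(im,cv2.COLOR_BGR2HSV)
E
```

```text
time: 14.2
tool_pos: [0.3762, -0.197, 0.0113]
tcp_rot: [-2.293, -2.053, -0.103]
wrist_force: [-0.8, 0.4, -0.9]
width: 0.202
grip_force: 82.8
time: 14.62
tool_pos: [0.3765, -0.1971, 0.0115]
tcp_rot: [-2.293, -2.054, -0.103]
wrist_force: [-0.5, 0.7, -0.8]
width: 0.587
grip_force: 0.0
time: 15.28
tool_pos: [0.377, -0.1997, 0.1521]
tcp_rot: [2.339, 2.095, -0.0]
wrist_force: [-0.4, 0.5, 0.0]
width: 0.589
grip_force: 0.0
[ 0.377  -0.1997  0.1521]
```

View pics/w8.png

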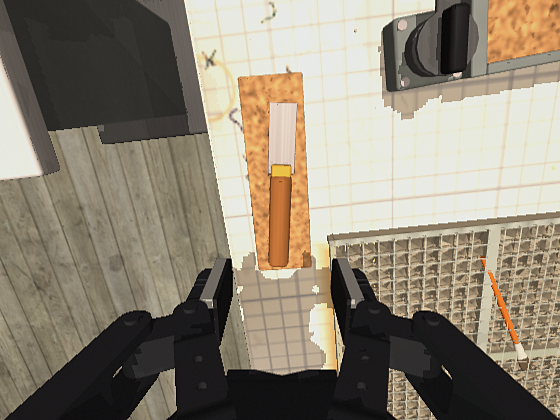

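```bash
python3 -m crank '[[[0,0,0,0,0,-0.085],[0,0,0,0,0,-0.085],[3.6,0.3,0,0,0,0],[3.6,0.3,0,0,0,0],[3.6,0.3,0,0,0,0],[3.6,0.3,0,0,0,0],[3.6,0.3,0,0,0,0],[3.6,0.3,0,0,0,0]]]' 5 20
python3 -m crank '[[[3.6,0.3,0,0,0,0],[3.6,0.3,0,0,0,0],[3.6,0.3,0,0,0,0],[3.6,0.3,0,0,0,0],[3.6,0.3,0,0,0,0],[0,0,0,0,0,0],[0,0,0,0,0,0],[0,0,0,0,0,0]]]'
cat > nug.py <<'E'
from h import *
np.set_printoptions(precision=4,suppress=True)
s=read_state();m,im=snap("wrist");R=Ro.from_rotvec(s["tcp_rot"]).as_matrix();print("tcp",s["tool_pos"],"yaw",np.degrees(np.arctan2(R[1,0],R[0,0])))
for n,lo,hi in (("teal",(80,80,60),(98,255,255)),("orange",(8,170,120),(20,255,255))):
    for c,b in blobs(im,lo,hi,150):
        e=[(b[0],c[1]),(b[0]+b[2],c[1]),(c[0],b[1]),(c[0],b[1]+b[3])]
        p=cast(m,[c]+e,.004); print(n,c,b,p[0],"diam",np.linalg.norm(p[1]-p[2]).round(4),np.linalg.norm(p[3]-p[4]).round(4),"tool mm",((p[0]-s["tool_pos"])@R*1e3).round(1))
E
python3 nug.py
```

```text
time: 16.0
tool_pos: [0.3795, 0.0189, 0.1493]
tcp_rot: [-2.152, -2.284, 0.005]
wrist_force: [0.7, -1.0, -0.5]
width: 0.587
grip_force: 0.0
time: 16.67
tool_pos: [0.3841, 0.1972, 0.1494]
tcp_rot: [-2.151, -2.287, 0.007]
wrist_force: [0.2, -1.0, 0.0]
width: 0.586
grip_force: 0.0
tcp [0.3841 0.1972 0.1494] yaw 93.5024068864341
teal [281.7, 123.2] [270, 111, 25, 26, 502] [0.3804 0.2606 0.004 ] diam 0.0222 0.0224 tool mm [ 63.9   0.8 145.3]
teal [551.0, 293.2] [541, 264, 19, 58, 174] [0.6776 0.1034 0.004 ] diam 0.0202 0.0746 tool mm [-111.3  287.9  144.4]
teal [11.4, 353.3] [0, 298, 30, 105, 2091] [ 0.0834 -0.0162  0.004 ] diam 0.035 0.1583 tool mm [-194.3 -312.5  147.2]
orange [283.6, 195.7] [271, 183, 27, 25, 326] [0.3863 0.1937 0.004 ] diam 0.0259 0.025 tool mm [ -3.4   2.7 145.4]
```

```bash
python3 -m crank '[[[-0.35,0.27,2.5,0,0,0],[0,0,2.5,0,0,0],[0,0,2.5,0,0,0],[0,0,2.5,0,0,0],[0,0,2.5,0,0,0],[0,0,1.4,0,0,0],[0,0,0,0,0,0],[0,0,0,0,0,0]]]' 3.6 20
python3 -m crank '[[[0,0,0.3,0,0,0],[0,0,0,0,0,0],[0,0,0,0,0,0]]]'
python3 -m crank '[[[0,0,0,0,0,0],[0,0,0,0,0,0]]]' 3.0
python3 -m crank '[[[0,0,0,0,0,0],[0,0,0,0,0,0]]]' 2.8
```

```text
time: 17.38
tool_pos: [0.3873, 0.1928, 0.0114]
tcp_rot: [-2.155, -2.283, 0.006]
wrist_force: [0.4, -0.8, -0.1]
width: 0.419
grip_force: 0.0
time: 17.63
tool_pos: [0.3894, 0.1948, 0.0104]
tcp_rot: [2.154, 2.286, 0.002]
wrist_force: [-0.1, 0.0, 0.0]
width: 0.422
grip_force: 0.0
time: 17.8
tool_pos: [0.3889, 0.1949, 0.01]
tcp_rot: [-2.154, -2.287, -0.001]
wrist_force: [0.8, 0.1, 0.5]
width: 0.355
grip_force: 0.0
time: 17.97
tool_pos: [0.3884, 0.1948, 0.0095]
tcp_rot: [-2.153, -2.287, 0.0]
wrist_force: [-0.3, 0.7, -0.1]
width: 0.325
grip_force: 0.0
```

```bash
python3 -m crank '[[[0,0,0.3,0,0,0],[0,0,0,0,0,0],[0,0,0,0,0,0]]]'
python3 -m crank '[[[0,0,0.2,0,0,0],[0,0,0,0,0,0],[0,0,0,0,0,0]]]'
python3 -m crank '[[[0,0,0,0,0,0],[0,0,0,0,0,0]]]' 2.6
python3 -m crank '[[[0,0,0,0,0,0],[0,0,0,0,0,0]]]' 2.5
```

```text
time: 18.22
tool_pos: [0.3879, 0.1945, 0.0059]
tcp_rot: [-2.153, -2.286, 0.002]
wrist_force: [0.7, -0.9, 0.3]
width: 0.327
grip_force: 0.0
time: 18.47
tool_pos: [0.3881, 0.1946, 0.0041]
tcp_rot: [-2.153, -2.286, 0.002]
wrist_force: [-0.8, -0.7, -0.2]
width: 0.322
grip_force: 0.0
time: 18.63
tool_pos: [0.3883, 0.1946, 0.0043]
tcp_rot: [-2.153, -2.287, 0.001]
wrist_force: [-0.0, 0.1, 0.0]
width: 0.303
grip_force: 0.0
time: 18.8
tool_pos: [0.3883, 0.1947, 0.0043]
tcp_rot: [-2.153, -2.287, 0.001]
wrist_force: [0.5, 0.6, 0.3]
width: 0.293
grip_force: 0.0
```

```bash
python3 -m crank '[[[0,0,0,0,0,0],[0,0,0,0,0,0]]]' 2.42
python3 -m crank '[[[0,0,0,0,0,0],[0,0,0,0,0,0]]]' 2.36
```

```text
time: 18.97
tool_pos: [0.3883, 0.1946, 0.0043]
tcp_rot: [-2.153, -2.287, 0.001]
wrist_force: [1.1, -0.0, 0.6]
width: 0.28
grip_force: 0.3
time: 19.13
tool_pos: [0.3883, 0.1947, 0.0043]
tcp_rot: [-2.153, -2.287, 0.001]
wrist_force: [0.0, -0.4, 0.3]
width: 0.28
grip_force: 1.7
```

```bash
python3 -m crank '[[[0,0,0,0,0,0],[0,0,0,0,0,0]]]' 2.3
```

```text
time: 19.3
tool_pos: [0.3883, 0.1946, 0.0043]
tcp_rot: [-2.153, -2.287, 0.001]
wrist_force: [-0.4, 0.6, 0.8]
width: 0.269
grip_force: 4.3
```

```bash
python3 -m crank '[[[0,0,0,0,0,0],[0,0,0,0,0,0]]]' 2.22
python3 -m crank '[[[0,0,-0.5,0,0,0],[0,0,-1.5,0,0,0],[0,0,-3,0,0,0],[0,0,-3.5,0,0,0],[0,0,-3.5,0,0,0],[0,0,-3.5,0,0,0],[0,0,-2,0,0,0],[0,0,0,0,0,0]]]'
python3 nug.py
```

```text
time: 19.47
tool_pos: [0.3883, 0.1947, 0.0043]
tcp_rot: [-2.153, -2.287, 0.001]
wrist_force: [-0.4, 0.1, 0.2]
width: 0.258
grip_force: 9.1
time: 20.13
tool_pos: [0.3921, 0.1963, 0.1856]
tcp_rot: [2.151, 2.284, 0.015]
wrist_force: [1.7, 0.1, 0.2]
width: 0.263
grip_force: 8.9
tcp [0.3921 0.1963 0.1856] yaw 93.44049870897116
teal [271.3, 120.4] [261, 110, 22, 22, 391] [0.3804 0.2607 0.004 ] diam 0.022 0.0212 tool mm [ 64.3  -9.6 181.8]
teal [519.1, 270.6] [507, 230, 35, 84, 197] [0.681  0.1073 0.004 ] diam 0.0417 0.1161 tool mm [-106.9  281.2  183.9]
teal [548.7, 278.6] [537, 247, 23, 61, 188] [0.7198 0.0986 0.004 ] diam 0.0277 0.086 tool mm [-117.8  319.4  184.3]
teal [16.3, 331.4] [0, 270, 40, 116, 3201] [ 0.0757 -0.0116  0.004 ] diam 0.0494 0.1807 tool mm [-189.2 -330.   177.7]
orange [281.8, 269.0] [260, 247, 44, 45, 1302] [0.401  0.0941 0.004 ] diam 0.0515 0.0594 tool mm [-103.2    0.9  181.2]
```

```bash
python3 -m crank '[[[-3.4,0,0,0,0,0],[-3.4,0,0,0,0,0],[-3.4,0,0,0,0,0],[-2.2,2.57,0,0,0,0],[-2.2,2.57,0,0,0,0],[-2.2,2.57,0,0,0,0],[-2.2,2.57,0,0,0,0],[-2.2,2.57,0,0,0,0]]]'
python3 -m crank '[[[-2.2,2.57,0,0,0,0],[-2.2,2.57,0,0,0,0],[0,0,0,0,0,0],[0,0,0,0,0,0],[0,0,0,0,0,0],[0,0,0,0,0,0]]]'
python3 - <<'E'
from h import *
s=read_state();R=Ro.from_rotvec(s["tcp_rot"]).as_matrix();print(s["tool_pos"])
m,im=snap("wrist")
for n,lo,hi in (("cork",(5,60,60),(18,200,255)),):
    for c,b in blobs(im,lo,hi,1500): print(c,b,cast(m,[(b[0],b[1]),(b[0]+b[2],b[1]),(b[0],b[1]+b[3]),(b[0]+b[2],b[1]+b[3])],.008))
E
```

```text
time: 20.85
tool_pos: [0.529, -0.0105, 0.1769]
tcp_rot: [-2.152, -2.284, 0.005]
wrist_force: [1.0, 0.6, -0.4]
width: 0.261
grip_force: 8.9
time: 21.35
tool_pos: [0.5817, -0.0494, 0.1777]
tcp_rot: [-2.151, -2.285, 0.004]
wrist_force: [-0.2, -0.1, 0.6]
width: 0.267
grip_force: 8.9
[ 0.58166525 -0.04935675  0.17772537]
[284.2, 145.2] [233, 59, 101, 178, 16069] [[ 0.53045617  0.06660855  0.008     ]
 [ 0.62197131  0.07211665  0.008     ]
 [ 0.53242359 -0.10972193  0.008     ]
 [ 0.64203223 -0.10288073  0.008     ]]
[519.9, 207.5] [455, 142, 105, 116, 3303] [[ 0.74888612  0.00554706  0.008     ]
 [ 0.85138937  0.01181277  0.008     ]
 [ 0.77896621 -0.1197909   0.008     ]
 [ 0.89490711 -0.11251711  0.008     ]]
[98.1, 282.7] [66, 212, 62, 153, 5393] [[ 0.35513197 -0.0918363   0.008     ]
 [ 0.42092542 -0.0877538   0.008     ]
 [ 0.32222064 -0.30056909  0.008     ]
 [ 0.40112629 -0.29546769  0.008     ]]
```

```bash
python3 -m crank '[[[0,0.2,3,0,0,0],[0,0,3,0,0,0],[0,0,3,0,0,0],[0,0,3,0,0,0],[0,0,2.5,0,0,0],[0,0,1,0,0,0],[0,0,0,0,0,0],[0,0,0,0,0,0]]]'
python3 -m crank '[[[0,0,0.5,0,0,0],[0,0,0,0,0,0],[0,0,0,0,0,0]]]'
```

```text
time: 22.07
tool_pos: [0.585, -0.0495, 0.0245]
tcp_rot: [-2.152, -2.287, 0.001]
wrist_force: [1.3, -0.1, 0.2]
width: 0.26
grip_force: 8.9
time: 22.32
tool_pos: [0.5853, -0.05, 0.0205]
tcp_rot: [-2.154, -2.287, 0.001]
wrist_force: [-3.6, 0.2, 0.9]
width: 0.263
grip_force: 9.0
```

```bash
python3 -m crank '[[[0,0,0.4,0,0,0],[0,0,0,0,0,0],[0,0,0,0,0,0],[0,0,0,0,0,0]]]'
python3 -m crank '[[[0,0,0.2,0,0,0],[0,0,0,0,0,0],[0,0,0,0,0,0],[0,0,0,0,0,0]]]'
```

```text
time: 22.65
tool_pos: [0.5843, -0.05, 0.0156]
tcp_rot: [-2.153, -2.286, 0.003]
wrist_force: [-5.6, 0.3, 0.2]
width: 0.26
grip_force: 9.0
time: 22.98
tool_pos: [0.5839, -0.0501, 0.0135]
tcp_rot: [-2.152, -2.285, 0.003]
wrist_force: [-6.1, -0.8, 0.6]
width: 0.266
grip_force: 9.0
```

```bash
python3 -m crank '[[[0,-0.5,0,0,0,0],[0,0,0,0,0,0],[0,0,0,0,0,0],[0,0,0,0,0,0]]]'
python3 -m crank '[[[0,0,0.05,0,0,0],[0,0,0,0,0,0]]]' 2.5
python3 -m crank '[[[0,0,0,0,0,0],[0,0,0,0,0,0]]]' 3.2
python3 -m crank '[[[0,0,-0.5,0,0,0],[0,0,-1,0,0,0],[0,0,-3,0,0,0],[0,0,-3,0,0,0],[0,0,-3.5,0,0,0],[0,0,-3.5,0,0,0],[0,0,-3.5,0,0,0],[0,0,0,0,0,0]]]'
python3 nug.py
```

```text
time: 23.32
tool_pos: [0.5816, -0.0504, 0.0142]
tcp_rot: [2.153, 2.286, 0.002]
wrist_force: [-0.8, -0.0, -0.5]
width: 0.259
grip_force: 9.0
time: 23.48
tool_pos: [0.5808, -0.0503, 0.013]
tcp_rot: [2.154, 2.287, -0.0]
wrist_force: [-1.4, 0.4, -0.2]
width: 0.29
grip_force: 0.1
time: 23.65
tool_pos: [0.5804, -0.0503, 0.0126]
tcp_rot: [-2.153, -2.287, 0.001]
wrist_force: [0.2, 0.3, 0.3]
width: 0.377
grip_force: 0.0
time: 24.32
tool_pos: [0.5858, -0.051, 0.2031]
tcp_rot: [2.145, 2.278, 0.013]
wrist_force: [2.2, 0.3, 1.9]
width: 0.379
grip_force: 0.0
tcp [ 0.5858 -0.051   0.2031] yaw 93.4388468397028
teal [485.1, 26.3] [416, 15, 144, 22, 1998] [0.7775 0.1116 0.004 ] diam 0.141 0.0192 tool mm [151.4 198.1 201.5]
orange [274.8, 180.5] [264, 169, 23, 23, 375] [ 0.5819 -0.0532  0.004 ] diam 0.0257 0.0264 tool mm [ -1.4  -6.9 199. ]
orange [98.2, 297.3] [91, 270, 16, 50, 647] [ 0.3671 -0.2172  0.004 ] diam 0.02 0.0748 tool mm [-152.2 -231.2  196.2]
```

```bash
python3 -m crank '[[[2.2,-2.6,0,0,0,0],[2.2,-2.6,0,0,0,0],[2.2,-2.6,0,0,0,0],[2.2,-2.6,0,0,0,0],[2.2,-2.6,0,0,0,0],[2.2,-2.6,0,0,0,0],[2.2,-2.6,0,0,0,0],[3.6,-0.8,0,0,0,0]]]' 5
python3 -m crank '[[[3.6,0,0,0,0,0],[3.6,0,0,0,0,0],[3.6,0,1.5,0,0,0],[1.2,0,2.5,0,0,0],[0,0,0,0,0,0],[0,0,0,0,0,0],[0,0,0,0,0,0]]]'
python3 nug.py
```

```text
time: 25.03
tool_pos: [0.3751, 0.1269, 0.1914]
tcp_rot: [-2.155, -2.284, 0.007]
wrist_force: [1.1, 0.8, -0.5]
width: 0.586
grip_force: 0.0
time: 25.62
tool_pos: [0.3717, 0.2471, 0.1527]
tcp_rot: [-2.153, -2.287, 0.003]
wrist_force: [0.5, 0.8, 0.2]
width: 0.584
grip_force: 0.0
tcp [0.3717 0.2471 0.1527] yaw 93.45075676020316
teal [291.0, 177.9] [280, 167, 23, 23, 413] [0.3803 0.2608 0.004 ] diam 0.0219 0.0224 tool mm [ 13.3   9.6 148.6]
teal [547.6, 324.2] [535, 284, 25, 83, 216] [0.6792 0.111  0.004 ] diam 0.028 0.1172 tool mm [-154.2  299.   148.2]
teal [19.4, 365.0] [0, 318, 48, 95, 2545] [0.0746 0.0148 0.004 ] diam 0.0571 0.1493 tool mm [-213.8 -310.3  149.5]
```

```bash
python3 -m crank '[[[1.3,0.95,2,0,0,0],[0,0,2.5,0,0,0],[0,0,2.5,0,0,0],[0,0,2.5,0,0,0],[0,0,2.5,0,0,0],[0,0,1.5,0,0,0],[0,0,0,0,0,0],[0,0,0,0,0,0]]]' 3.4 20
python3 -m crank '[[[0,0,0.7,0,0,0],[0,0,0,0,0,0],[0,0,0,0,0,0]]]'
python3 -m crank '[[[0,0,0.5,0,0,0],[0,0,0,0,0,0],[0,0,0,0,0,0]]]' 2.6
```

```text
time: 26.33
tool_pos: [0.3811, 0.2604, 0.0181]
tcp_rot: [-2.155, -2.285, 0.002]
wrist_force: [0.5, -0.1, 0.2]
width: 0.398
grip_force: 0.0
time: 26.58
tool_pos: [0.3815, 0.2616, 0.0118]
tcp_rot: [-2.154, -2.287, -0.002]
wrist_force: [-0.4, 0.3, 0.2]
width: 0.4
grip_force: 0.0
time: 26.83
tool_pos: [0.3805, 0.2613, 0.0058]
tcp_rot: [-2.153, -2.287, 0.001]
wrist_force: [-0.6, 0.3, 0.6]
width: 0.302
grip_force: 0.0
```

```bash
python3 -m crank '[[[0,0,0.15,0,0,0],[0,0,0,0,0,0]]]' 2.3
python3 -m crank '[[[0,0,0,0,0,0],[0,0,0,0,0,0]]]' 2.15
python3 -m crank '[[[0,0,0,0,0,0],[0,0,0,0,0,0]]]' 2.05
```

```text
time: 27.0
tool_pos: [0.3805, 0.2613, 0.0041]
tcp_rot: [-2.153, -2.287, 0.002]
wrist_force: [0.5, -0.4, 0.6]
width: 0.273
grip_force: 0.0
time: 27.17
tool_pos: [0.3806, 0.2613, 0.0042]
tcp_rot: [-2.153, -2.287, 0.001]
wrist_force: [0.4, 0.1, 0.2]
width: 0.254
grip_force: 0.5
time: 27.33
tool_pos: [0.3806, 0.2613, 0.0043]
tcp_rot: [-2.153, -2.287, 0.001]
wrist_force: [-0.3, -0.3, -0.1]
width: 0.239
grip_force: 4.2
```

```bash
python3 -m crank '[[[0,0,0,0,0,0],[0,0,0,0,0,0]]]' 1.96
python3 -m crank '[[[0,0,-0.5,0,0,0],[0,0,-1.5,0,0,0],[0,0,-3,0,0,0],[0,0,-3.5,0,0,0],[0,0,-3.5,0,0,0],[0,0,-3.5,0,0,0],[0,0,-2.5,0,0,0],[-3.4,0,0,0,0,0]]]'
python3 -m crank '[[[-3.4,0,0,0,0,0],[-3.4,0,0,0,0,0],[-3.4,0,0,0,0,0],[-1.65,2.57,0,0,0,0],[-1.65,2.57,0,0,0,0],[-1.65,2.57,0,0,0,0],[-1.65,2.57,0,0,0,0],[-1.65,2.57,0,0,0,0]]]'
python3 -m crank '[[[-1.65,2.57,0,0,0,0],[-1.65,2.57,0,0,0,0],[0,0,0,0,0,0],[0,0,0,0,0,0],[0,0,0,0,0,0],[0,0,0,0,0,0]]]'
```

```text
time: 27.5
tool_pos: [0.3807, 0.2613, 0.0043]
tcp_rot: [-2.153, -2.287, 0.001]
wrist_force: [0.8, -0.3, -1.7]
width: 0.233
grip_force: 9.6
time: 28.17
tool_pos: [0.3873, 0.2328, 0.1922]
tcp_rot: [2.148, 2.29, 0.022]
wrist_force: [2.3, -0.3, 0.8]
width: 0.234
grip_force: 9.6
time: 28.83
tool_pos: [0.5232, 0.0498, 0.1846]
tcp_rot: [-2.154, -2.286, 0.001]
wrist_force: [-0.6, 0.5, 0.7]
width: 0.231
grip_force: 9.6
time: 29.33
tool_pos: [0.5743, 0.0216, 0.184]
tcp_rot: [-2.152, -2.286, 0.002]
wrist_force: [0.2, -0.2, -0.7]
width: 0.236
grip_force: 9.6
```

```bash
python3 -m crank '[[[0,0.1,3,0,0,0],[0,0,3,0,0,0],[0,0,3,0,0,0],[0,0,3,0,0,0],[0,0,2.7,0,0,0],[0,0,1.2,0,0,0],[0,0,0,0,0,0],[0,0,0,0,0,0]]]'
python3 -m crank '[[[0,0,0.6,0,0,0],[0,0,0,0,0,0],[0,0,0,0,0,0],[0,0,0,0,0,0]]]'
python3 -m crank '[[[0,0,0.3,0,0,0],[0,0,0,0,0,0],[0,0,0,0,0,0],[0,0,0,0,0,0]]]'
```

```text
time: 30.0
tool_pos: [0.5758, 0.0216, 0.0253]
tcp_rot: [-2.152, -2.287, 0.002]
wrist_force: [0.9, -0.2, 0.0]
width: 0.233
grip_force: 9.6
time: 30.33
tool_pos: [0.5773, 0.0211, 0.0204]
tcp_rot: [2.153, 2.286, 0.001]
wrist_force: [-0.4, 0.6, 0.4]
width: 0.229
grip_force: 9.6
time: 30.67
tool_pos: [0.5762, 0.0211, 0.0161]
tcp_rot: [-2.153, -2.286, 0.001]
wrist_force: [-0.2, -0.0, -0.1]
width: 0.231
grip_force: 9.6
```

```bash
python3 -m crank '[[[0,0,0.3,0,0,0],[0,0,0,0,0,0],[0,0,0,0,0,0],[0,0,0,0,0,0]]]'
python3 -m crank '[[[0,0,0,0,0,0],[0,0,0,0,0,0]]]' 2.3
python3 -m crank '[[[0,0,0,0,0,0],[0,0,0,0,0,0]]]' 3.0
python3 -m crank '[[[0,0,-0.5,0,0,0],[0,0,-1,0,0,0],[0,0,-3,0,0,0],[0,0,-3,0,0,0],[0,0,-3.5,0,0,0],[0,0,-3.5,0,0,0],[0,0,-3.5,0,0,0],[0,0,0,0,0,0]]]'
python3 nug.py
```

```text
time: 31.0
tool_pos: [0.5762, 0.0211, 0.0129]
tcp_rot: [-2.153, -2.286, 0.002]
wrist_force: [0.6, 0.4, 0.5]
width: 0.231
grip_force: 9.6
time: 31.17
tool_pos: [0.5764, 0.0211, 0.0132]
tcp_rot: [-2.153, -2.287, 0.001]
wrist_force: [-1.0, 0.6, -0.3]
width: 0.268
grip_force: 0.0
time: 31.33
tool_pos: [0.5764, 0.0211, 0.0132]
tcp_rot: [-2.153, -2.287, 0.001]
wrist_force: [0.1, -0.1, -0.6]
width: 0.352
grip_force: 0.0
time: 32.0
tool_pos: [0.5819, 0.0211, 0.2036]
tcp_rot: [2.146, 2.279, 0.016]
wrist_force: [1.5, 0.3, 1.3]
width: 0.352
grip_force: 0.0
tcp [0.5819 0.0211 0.2036] yaw 93.43591616463345
teal [444.5, 99.7] [393, 0, 167, 149, 3636] [0.7498 0.1152 0.004 ] diam 0.1756 0.1423 tool mm [ 84.1 170.3 202.1]
teal [273.7, 180.7] [264, 171, 20, 20, 307] [0.5769 0.0188 0.004 ] diam 0.0224 0.023 tool mm [ -1.8  -8.1 199.5]
orange [544.7, 223.5] [532, 210, 28, 31, 536] [ 0.9016 -0.0151  0.004 ] diam 0.0338 0.0413 tool mm [-55.1 313.9 204.4]
orange [274.8, 240.7] [264, 231, 23, 20, 308] [ 0.5821 -0.0546  0.004 ] diam 0.0275 0.0262 tool mm [-75.4  -7.4 199.6]
```

```bash
python3 -m crank '[[[0,0,0,0,0,0.12],[0,0,0,0,0,0.12],[0,0,0,0,0,0.12],[0,0,0,0,0,0.12],[0,0,0,0,0,0.12],[0,0,0,0,0,0.12],[0,0,0,0,0,0.12],[0,0,0,0,0,0.12]]]' 0 20
python3 -m crank '[[[0,0,0,0,0,0.12],[0,0,0,0,0,0.12],[0,0,0,0,0,0.12],[0,0,0,0,0,0.12],[0,0,0,0,0,0.13],[2.5,0.8,0,0,0,0],[2.5,0.8,0,0,0,0],[2.5,0.8,0,0,0,0]]]'
python3 -m crank '[[[2.5,0.8,0,0,0,0],[1.5,0.4,0,0,0,0],[0,0,0,0,0,0],[0,0,0,0,0,0],[0,0,0,0,0,0]]]'
```

```text
time: 32.72
tool_pos: [0.5756, 0.0211, 0.1922]
tcp_rot: [-2.969, -1.025, 0.004]
wrist_force: [0.2, 0.6, 0.8]
width: 0.003
grip_force: 0.0
time: 33.38
tool_pos: [0.6527, 0.0021, 0.1923]
tcp_rot: [-3.14, -0.104, 0.004]
wrist_force: [0.1, 0.1, 0.0]
width: 0.001
grip_force: 0.0
time: 33.8
tool_pos: [0.6923, -0.007, 0.192]
tcp_rot: [-3.14, -0.103, 0.006]
wrist_force: [0.6, -0.4, -0.0]
width: -0.003
grip_force: 0.0
```

```bash
python3 -m crank '[[[0.8,0,0,0,0,0],[0,0,2.5,0,0,0],[0,0,2.5,0,0,0],[0,0,2.7,0,0,0],[0,0,0,0,0,0],[0,0,0,0,0,0]]]'
python3 -m crank '[[[-1.2,0,0,0,0,0],[-1.2,0,0,0,0,0],[0,0,0,0,0,0],[-1.3,0,0,0,0,0],[-1.3,0,0,0,0,0],[0,0,0,0,0,0],[0,0,0,0,0,0]]]'
```

```text
time: 34.3
tool_pos: [0.6994, -0.0064, 0.114]
tcp_rot: [-3.139, -0.104, 0.009]
wrist_force: [0.5, -0.1, 1.2]
width: 0.0
grip_force: 0.0
time: 34.88
tool_pos: [0.6529, -0.01, 0.1181]
tcp_rot: [3.14, 0.103, 0.004]
wrist_force: [-0.6, 0.2, 0.2]
width: -0.001
grip_force: 0.0
```

```bash
python3 -m crank '[[[-1.3,0,0,0,0,0],[-1.3,0,0,0,0,0],[-1.1,0,0.55,0,0,0],[-1.1,0,0.55,0,0,0],[-0.9,0,0.8,0,0,0],[-0.9,0,0.8,0,0,0],[0,0,0,0,0,0],[0,0,0,0,0,0]]]'
python3 -m crank '[[[-0.6,0,1.05,0,0,0],[-0.6,0,1.05,0,0,0],[-0.3,0,0.9,0,0,0],[-0.2,0,0.8,0,0,0],[0,0,0,0,0,0],[0,0,0,0,0,0]]]'
python3 - <<'E'
from h import *
m,im=snap("side");cv2.imwrite("pics/s9.png",im)
g=cv2.cvtColor(im,cv2.COLOR_BGR2GRAY)
# brightness along column profile of the cover's near side
for x in (293,300,310,320,330,340,350): 
    c=g[200:290,x].astype(int); print(x,[i+200 for i in np.where(abs(np.diff(c))>25)[0]])
E
```

```text
time: 35.55
tool_pos: [0.5863, -0.0143, 0.0894]
tcp_rot: [-3.14, -0.103, 0.001]
wrist_force: [0.1, -0.6, -0.1]
width: -0.003
grip_force: 0.0
time: 36.05
tool_pos: [0.5671, -0.0154, 0.0495]
tcp_rot: [-3.14, -0.103, 0.007]
wrist_force: [0.4, 0.3, -0.4]
width: 0.0
grip_force: 0.0
293 [np.int64(201), np.int64(202), np.int64(206), np.int64(207), np.int64(208), np.int64(209), np.int64(217), np.int64(218), np.int64(243), np.int64(261)]
300 [np.int64(203), np.int64(207), np.int64(208), np.int64(209), np.int64(211), np.int64(212), np.int64(217), np.int64(218), np.int64(231), np.int64(232), np.int64(234), np.int64(235), np.int64(237), np.int64(238), np.int64(261)]
310 [np.int64(234), np.int64(235), np.int64(261), np.int64(280)]
320 [np.int64(203), np.int64(204), np.int64(210), np.int64(211), np.int64(213), np.int64(218), np.int64(244), np.int64(245), np.int64(261), np.int64(280)]
330 [np.int64(260), np.int64(261), np.int64(280), np.int64(286)]
340 [np.int64(209), np.int64(210), np.int64(234), np.int64(236), np.int64(259), np.int64(260), np.int64(261), np.int64(280), np.int64(285), np.int64(286)]
350 [np.int64(231), np.int64(232), np.int64(252), np.int64(253), np.int64(254), np.int64(256), np.int64(257), np.int64(258)]
```

```bash
python3 -m crank '[[[-1.5,0,0.3,0,0,0],[0,0,0,0,0,0],[0,0,0,0,0,0]]]'
python3 -m crank '[[[0,0,0.2,0,0,0],[0,0,0,0,0,0],[0,0,0,0,0,0]]]'
python3 -m crank '[[[0,0,0.15,0,0,0],[0,0,0,0,0,0],[0,0,0,0,0,0]]]'
```

```text
time: 36.35
tool_pos: [0.5533, -0.0164, 0.048]
tcp_rot: [-3.14, -0.103, 0.003]
wrist_force: [0.2, -0.4, -0.9]
width: -0.002
grip_force: 0.0
time: 36.6
tool_pos: [0.5547, -0.0165, 0.0466]
tcp_rot: [3.14, 0.103, 0.0]
wrist_force: [-0.3, -0.0, 1.3]
width: -0.0
grip_force: 0.6
time: 36.85
tool_pos: [0.5548, -0.0165, 0.0464]
tcp_rot: [3.14, 0.103, 0.0]
wrist_force: [-3.7, -0.4, 10.7]
width: -0.001
grip_force: 5.2
```

```bash
python3 -m crank '[[[0,0,-2,0,0,0],[0,0,-3,0,0,-0.12],[0,0,-3,0,0,-0.12],[0,0,-3,0,0,-0.12],[0,0,-2,0,0,-0.12],[0,0,0,0,0,-0.12],[0,0,0,0,0,-0.12],[0,0,0,0,0,-0.12]]]'
python3 -m crank '[[[0,0,0,0,0,-0.12],[0,0,0,0,0,-0.12],[0,0,0,0,0,-0.12],[0,0,0,0,0,-0.12],[0,0,0,0,0,-0.12],[0,0,0,0,0,-0.13],[-2.4,-1.8,0,0,0,0],[-2.4,-1.8,0,0,0,0]]]' 5
python3 -m crank '[[[-2.2,-1.8,0,0,0,0],[0,0,0,0,0,0],[0,0,0,0,0,0],[0,0,0,0,0,0]]]'
python3 - <<'E'
from h import *
np.set_printoptions(precision=4,suppress=True)
s=read_state();m,im=snap("wrist","w10.png");R=Ro.from_rotvec(s["tcp_rot"]).as_matrix();print(s["tool_pos"],np.degrees(np.arctan2(R[1,0],R[0,0])),s["q"][5])
print(proj(m,[[.5048,-.0888,.074]]))
g=cv2.GaussianBlur(im,(3,3),0).max(2)
for T in (25,35,45):
  n,l,st,c=cv2.connectedComponentsWithStats((g<T).astype(np.uint8))
  for i in range(1,n):
    if st[i][4]>150 and 150<c[i][0]<400 and c[i][1]<330: 
        cc=cv2.minAreaRect(cv2.findNonZero((l==i).astype(np.uint8))); print(T,c[i].round(1),st[i],cc,cast(m,[cc[0]],.074))
cv2.imwrite("pics/w10c.png",cv2.resize(im[90:330,160:400],(720,720))[:600])
E
```

```text
time: 37.52
tool_pos: [0.5545, -0.0165, 0.1756]
tcp_rot: [2.82, 1.383, 0.001]
wrist_force: [-0.3, 1.1, -0.6]
width: 0.0
grip_force: 0.0
time: 38.18
tool_pos: [0.5212, -0.0662, 0.1746]
tcp_rot: [-2.15, -2.29, 0.001]
wrist_force: [0.2, -0.6, -0.5]
width: 0.591
grip_force: 0.0
time: 38.52
tool_pos: [0.5046, -0.0895, 0.1748]
tcp_rot: [-2.154, -2.286, 0.0]
wrist_force: [0.6, 0.4, 0.7]
width: 0.585
grip_force: 0.0
[ 0.5046 -0.0895  0.1748] 93.39239922478693 -0.28356805103279237
[[281.1264 206.3807]]
25 [277.9 204.7] [272 185  14  46 234] ((278.5, 207.5), (45.0, 13.0), 90.0) [[ 0.5027 -0.0899  0.074 ]]
35 [278.6 206.8] [272 184  15  47 642] ((279.0, 207.0), (46.0, 14.0), 90.0) [[ 0.5031 -0.0894  0.074 ]]
45 [307.2  97.2] [305   3   5 202 317] ((307.0001220703125, 103.49198150634766), (1.80776846408844, 201.02223205566406), 0.9166542887687683) [[ 0.5191 -0.0079  0.074 ]]
45 [278.5 206.8] [271 184  16  47 675] ((278.5, 207.0), (46.0, 15.0), 90.0) [[ 0.5027 -0.0895  0.074 ]]
```

```bash
python3 -m crank '[[[0,-0.15,3,0,0,0],[0,0,3,0,0,0],[0,0,3,0,0,0],[0,0,1.5,0,0,0],[0,0,0,0,0,0],[0,0,0,0,0,0]]]' 3.5
python3 -m crank '[[[0,0,0.7,0,0,0],[0,0,0,0,0,0],[0,0,0,0,0,0]]]'
python3 -m crank '[[[0,0,0,0,0,0],[0,0,0,0,0,0],[0,0,0,0,0,0],[0,0,0,0,0,0],[0,0,0,0,0,0]]]' 0 60
```

```text
time: 39.07
tool_pos: [0.5023, -0.0887, 0.0688]
tcp_rot: [-2.15, -2.286, 0.003]
wrist_force: [0.8, -1.3, 1.2]
width: 0.41
grip_force: 0.0
time: 39.32
tool_pos: [0.5036, -0.0897, 0.0637]
tcp_rot: [2.153, 2.287, 0.0]
wrist_force: [-0.0, -0.7, 0.1]
width: 0.41
grip_force: 0.0
time: 39.73
tool_pos: [0.5024, -0.09, 0.063]
tcp_rot: [-2.154, -2.287, 0.002]
wrist_force: [-2.5, -2.1, 2.1]
width: 0.118
grip_force: 61.4
```

Gripped on the wing (about 10 mm). Press and turn.

```bash
python3 -m crank '[[[0,0,0.3,0,0,0],[0,0,0.3,0,0,0],[0,0,0.3,0,0,0],[0,0,0,0,0,0],[0,0,0,0,0,0]]]'
python3 -m crank '[[[0,0,0.2,0,0,0],[0,0,0,0,0,0],[0,0,0,0,0,0]]]'
```

```text
time: 40.15
tool_pos: [0.5027, -0.09, 0.0575]
tcp_rot: [-2.153, -2.286, 0.003]
wrist_force: [-14.5, 0.5, 32.2]
width: 0.118
grip_force: 65.1
time: 40.4
tool_pos: [0.5028, -0.09, 0.0573]
tcp_rot: [-2.153, -2.286, 0.003]
wrist_force: [-20.0, 1.5, 45.2]
width: 0.119
grip_force: 66.8
```

```bash
python3 -m crank '[[[0,-0.1,-0.3,0,0,0],[0,0,0,0,0,0],[0,0,0,0,0,0]]]'
python3 -m crank '[[[0,0,0,0,0,0.11],[0,0,0,0,0,0.11],[0,0,0,0,0,0.11],[0,0,0,0,0,0.11],[0,0,0,0,0,0.0]]]'
```

```text
time: 40.65
tool_pos: [0.5026, -0.09, 0.0577]
tcp_rot: [2.153, 2.286, 0.0]
wrist_force: [-9.4, -0.1, 23.0]
width: 0.114
grip_force: 64.0
time: 41.07
tool_pos: [0.5034, -0.0902, 0.0577]
tcp_rot: [2.604, 1.755, 0.002]
wrist_force: [-7.4, -0.0, 19.9]
width: 0.119
grip_force: 63.7
```

```bash
python3 -m crank '[[[0,0,0,0,0,0.112],[0,0,0,0,0,0.112],[0,0,0,0,0,0.112],[0,0,0,0,0,0.112],[0,0,0,0,0,0.112],[0,0,0,0,0,0.112],[0,0,0,0,0,0.112],[0,0,0,0,0,0]]]'
python3 -m crank '[[[0,0,0,0,0,0.112],[0,0,0,0,0,0.112],[0,0,0,0,0,0.112],[0,0,0,0,0,0.01],[0,0,0,0,0,0],[0,0,0,0,0,0]]]'
```

```text
time: 41.73
tool_pos: [0.5043, -0.0912, 0.0577]
tcp_rot: [3.075, 0.627, 0.006]
wrist_force: [-5.0, -3.9, 17.2]
width: 0.113
grip_force: 63.2
time: 42.23
tool_pos: [0.5045, -0.0918, 0.0578]
tcp_rot: [3.136, 0.096, 0.007]
wrist_force: [-3.8, -5.2, 16.7]
width: 0.113
grip_force: 63.1
```

```bash
python3 -m crank '[[[0,0,-0.3,0,0,0],[0,0,-0.2,0,0,0],[0,0,0,0,0,0],[0,0,0,0,0,0]]]'
python3 -m crank '[[[0,0,0,0,0,0],[0,0,0,0,0,0],[0,0,0,0,0,0],[0,0,0,0,0,0]]]' 3.5 20
python3 -m crank '[[[0,0,-1,0,0,0],[0,0,-2,0,0,0],[0,0,-3,0,0,0],[0,0,-3,0,0,0],[0,0,-3,0,0,0],[-2,0,-2,0,0,0],[-2,0,-2,0,0,0],[0,0,0,0,0,0]]]'
python3 -m crank '[[[0,0,0,0,0,0],[0,0,0,0,0,0],[0,0,0,0,0,0]]]'
python3 - <<'E'
from h import *
a=cv2.resize(read_camera("wrist"),(480,360));b=cv2.resize(read_camera("side")[200:300,230:370],None,fx=2.28,fy=2.28)
c=cv2.resize(read_camera("scene")[140:290,190:450],(320,185)); b=cv2.resize(b,(320,228))
o=np.zeros((420,800,3),np.uint8);o[:360,:480]=a;o[:228,480:]=b;o[230:415,480:]=c;cv2.imwrite("pics/fin.png",o)
E
```

```text
time: 42.57
tool_pos: [0.5044, -0.0918, 0.061]
tcp_rot: [3.136, 0.097, 0.007]
wrist_force: [0.7, -6.5, 3.1]
width: 0.122
grip_force: 61.6
time: 42.9
tool_pos: [0.5013, -0.0893, 0.0592]
tcp_rot: [-3.14, -0.095, 0.002]
wrist_force: [0.2, 0.1, -0.8]
width: 0.407
grip_force: 0.0
time: 43.57
tool_pos: [0.462, -0.0926, 0.2249]
tcp_rot: [3.138, 0.095, 0.008]
wrist_force: [0.2, -0.2, -0.0]
width: 0.41
grip_force: 0.0
time: 43.82
tool_pos: [0.4615, -0.0919, 0.2186]
tcp_rot: [-3.14, -0.096, 0.004]
wrist_force: [0.6, -0.3, -0.3]
width: 0.412
grip_force: 0.0
```

View pics/fin.png

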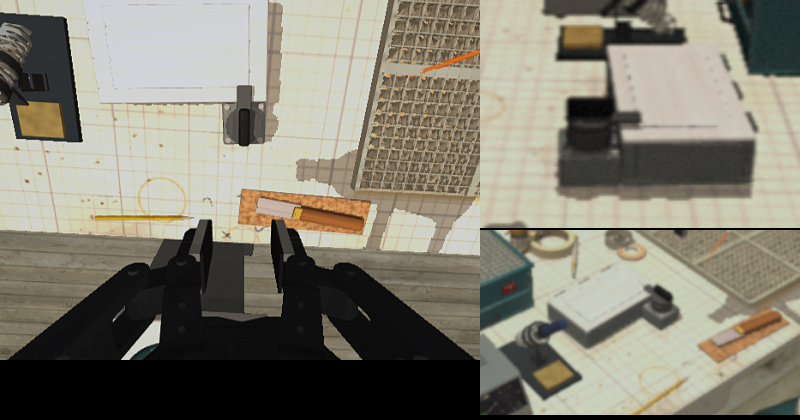

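```bash
python3 -c "
from workcell import *
print(finish_job())"
```

```text
the job is handed in; nothing more can be done
None
```

The job is handed in. I found two nuggets, and both are inside the case, laid separately with a grip under 10 N. The cover is shut, the stud is turned with its tongue over the cover, and the knife is lying on its mat; no verdict came back.

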